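Clear the dock cover, draw out the card and show it to the inspection camera

ROBOT

A 6-joint arm with a two-finger parallel gripper is mounted at the origin on the work surface. World frame = base frame: x ahead of the robot, y to its left, z up, the work surface at z = 0. Lengths are in mm, angles in rad, forces in N, time in s.
With the tool pointing down it reaches from about 425 to 950 mm from the base axis. Payload 14.7 kg.
Tool frame: the origin (TCP) lies at the very end of the fingers, on their centre line; the grasp point (between the pads) lies bot.grasp_offset behind it (bot.grasp_offset is the distance from the TCP to the grasp point, in mm); z points along the fingers, y is the line along which they close (so a half turn about z gives the same grasp; the last joint's range is limited). The gripper opens to 85 mm and grips with 20 to 120 N. Pads are 22 mm wide; open, the fingers measure 114 mm over their backs; the gripper's body (76 mm by 85 mm) begins 54 mm behind the grasp point. The pads swing forward as they close: fully open they stand 13 mm farther back than shut.
Start: joints at [-1.345, 0.48, 1.596, -0, 1.065, -0.047], TCP at [175.145, -625.952, 231.297] pointing down, gripper open.
Joint ranges: [-2.75, 2.75], [-0.82, 2.05], [0.23, 2.67], [-1.56, 4.7], [0.09, 2.69], [-2.92, 2.92]. Speed limits (rad/s): [1.89, 1.89, 2.39, 3.01, 3.01, 3.01].

INTERFACE

Orientations are given as a unit quaternion [w, x, y, z].
In Python, from workcell import bot gives the robot as it stands.
- The arm moves only by the tool move_arm, never from a script. Its arguments are lists of equal length, an entry for each row: "translation": the shift along the tool's x, y, z in cm, a list of three; "roll": the turn about the tool's z in degrees; "gripper": the closure, from 0 (fully open) to 1 (shut). A call has 1 to 20 rows; each row shifts and turns the commanded pose from where the row before left it, along the tool's axes as they then stand; what a row does not reach is not made up. A row lasts 1/12 s, in which the tool goes at most 41.7 mm and 7.16 degrees, less where a joint would pass 70% of its speed; a pose out of reach is approached as far as the arm can. A call is refused whole if a number of a shift passes 4.17 or a number of a turn 7.16, either way. A call with a gripper value outside its range is refused whole. The fingers move at their own pace and stop on an object; the grip force is fixed at half the most. Time passes only in rows, so rows that do not move let the fingers close. It gives the time, the measured TCP pose, the force, the opening and the grip force at its end, in the units of the state.
- bot.sense(): the state, without advancing time (a new reading comes with each control period).
- bot.get_image(name): name is "scene" or "top" or "wrist"; returns the picture (480x640x3 uint8, red, green, blue); there is no depth.
- bot.get_calibration(name): a dict with "fx", "fy", "cx", "cy" (pixels), "extrinsics" (4x4, takes a point from camera to world coordinates); the wrist camera has in their place "mount" (4x4, takes a point from camera to tool coordinates, whose origin is the TCP and whose axes are the flange's). Camera axes: x right, y down, z forward; pixel columns grow to the right and rows downward; lengths in mm; the calibration is good to about 2 mm. A picture is of the moment at which its call begins: read the wrist's pose just before it. get_calibration takes no time and is no camera call.
- bot.job_done(): hands the job in; it is judged then, once.
The state is a dict: "t": time; "joint_pos": joint angles; "joint_velocities": joint speeds; "effort": joint torques, N m; "eef_pos": TCP position; "eef_rot": TCP orientation; "contact_force": force on the tool from outside, world axes, zero at the start; "wrist_torque": the same for the moment, N m; "gripper_width": finger opening in mm; "grasp_force": force on a finger pad.
Only numpy, scipy, OpenCV 4.12 (cv2) and the standard library are available. Lean on these libraries where they do the work, as an engineer would, in place of code of your own. Each camera call takes 0.05 s, during which the arm holds its last target. There are 200 camera calls.

TASK

Stand the screwdriver that was left on the test dock's cover tip-down in the tool cup, then lift the cover flap fully open so that it stays open, and draw out the circuit card that carries the finned heat sink, leaving the bare card in its slot. Bring the drawn card to the inspection camera and finish while still holding it there, still and clear of everything: upright, centred on the lens about 9 cm in front of it, with the heat-sink side squarely facing the lens. Do not disturb the other things on the bench.

Things in the scene. Friction and masses are not known exactly. Their poses are not given: they have to be found in the camera images.
- dock: Fixed grey open-topped case, 170 (x) x 150 (y) x 105 mm high; origin at the centre of its underside, x axis from the front (robot side) to the hinge side, z up. Inside, two upright card slots across y at x = -30 and +30 mm; guides only at the cards' ends, up to z = 55 mm, floor at z = 5 mm. One slot holds the heat-sink card, the other the bare card; which is which varies.
- flap (a joint): Aluminium cover flap, 172 x 150 x 6 mm, 0.12 kg, on the dock's rim (underside at z = 105 mm), hinged along the far (+x) rim. 0 = closed, grows as the front edge rises, 1.57 = upright, 1.9 = stop (leaning back). The hinge is stiff (0.16 N m): the flap stays at whatever angle it is left.
- flap_hinge (a point): Point on the hinge line of the flap at mid-width, 85 mm behind the dock's middle, 105 mm above the bench. The hinge line is along the dock's y axis.
- flap_grip (a point): Grip point of the flap's pull fin, a black fin on the flap near its front edge, 24 mm long (dock x), 12 mm thick (dock y; pinch it across this), rising 28 mm above the flap's top face. The point is on its mid-plane, 16 mm above that face, 155 mm in front of the hinge line, 25 mm to the -y side of the dock's middle; it moves with the flap.
- driver: Loose screwdriver lying on the closed flap (underside at z = 111 mm), 50 g: square black handle 16 x 16 x 85 mm, steel blade 60 mm long, 6 mm thick. Origin at the centre of the handle's underside as it lies; x axis along the tool from tip to butt (at the start the tip points roughly to the robot), z up as it lies. Centre of mass on the handle's tip-side half.
- driver_tip (a point): Tip of the screwdriver's blade, 102.5 mm from the middle of the handle, on the tool's centre line.
- cup: Fixed round steel tool cup, outer radius 30 mm at the rim, wall 4 mm, 100 mm high; origin at the centre of its underside. It stands to the left or to the right of the dock.
- cup_in (a point): Centre of the tool cup's inner floor, about 5 mm above the bench.
- inspector: Fixed inspection camera on a stand (base 90 x 90 mm, its camera a white level tube of radius 22 mm with a black lens nose), 192 mm high, on the other side of the dock from the cup. Its x axis is level and points from the lens back into the camera: the camera looks along its own -x, roughly towards the robot.
- lens (a point): Centre of the camera's front lens, 170 mm above the bench; same axes as the inspection camera, so the view goes along -x.
- card: Loose circuit card with finned heat sink, about 100 g, upright in a dock slot: board 6 (x) x 90 (y) x 70 mm (z); grip tab 10 (x) x 30 (y) mm on the middle of its top edge, 70 to 92 mm above the underside. Heat sink 34 x 40 mm, out to 19 mm on the +x side, 15 to 55 mm up. Origin at the centre of the underside (z = 5 mm seated); x points out of the heat-sink side, at first along the dock's x.
- card_mid (a point): Middle of the card's board, 35 mm above its underside.
- card_front (a point): Point 40 mm out from the middle of the board on the heat-sink side.
- blank: Loose bare card, same board and grip tab as the other but without heat sink or components, in the other slot; it stays there. Origin at the centre of its underside.
- meter: Bystander: red and black multimeter lying flat, 160 x 85 x 38 mm, beyond the dock; origin at the centre of its underside.
- spool: Bystander: grey spool standing on its flange, 52 mm in diameter, 40 mm high; origin at the centre of its underside.
- pliers: Bystander: pliers lying flat, about 155 mm long and 14 mm high; origin under the middle.
Not all that is in view belongs to the job. Of the things that look like the dock, take the one that is farthest to the robot's right at the start.

How it is judged (in metres and radians):
On the way, in this order (a step that is already met when the one before it is completed fails the run):
1. the screwdriver stands tip-down in the cup, let go (horizontal distance between driver_tip and cup_in below 0.03 m and height (world z) of driver_tip below 0.03 m and angle between driver's own x axis and vertical below 0.7 rad and contact force between the fingers and driver below 0.1 N), for 0.2 s.
2. the flap is lifted open, to 1.4 rad or more (value of joint flap above 1.4 rad), for 0.2 s.
3. the heat-sink card is drawn up out of the dock in the fingers (height (world z) of card above 0.105 m and contact force between the fingers and card above 1 N), for 0.1 s.
At the end, for the whole second after the job is handed in: Card gripped, still, touching nothing else: middle 60-125 mm before the lens, within 25 mm of its axis, heat sink facing it within 0.26 rad, upright within 0.22 rad. Driver in the cup tip down (tip within 30 mm of its centre, lean under 0.7 rad), flap open 1.4 rad or more, bare card seated (horizontal distance between driver_tip and cup_in below 0.03 m and height (world z) of driver_tip below 0.03 m and angle between driver's own x axis and vertical below 0.7 rad and contact force between the fingers and card above 1 N and contact force between card and dock below 0.2 N and contact force between card and inspector below 0.2 N and contact force between card and cup below 0.2 N and value of joint flap above 1.4 rad and x of card_mid in the frame of lens between -0.125 and -0.06 m and y of card_mid in the frame of lens between -0.025 and 0.025 m and z of card_mid in the frame of lens between -0.025 and 0.025 m and x of card_front in the frame of lens above -0.093 m and angle between the x axis of card and the x axis of lens, either way round below 0.26 rad and angle between card's own z axis and vertical below 0.22 rad and linear speed of card below 0.03 m/s and z of blank in the frame of dock between -0.005 and 0.015 m and angle between blank's own z axis and vertical below 0.15 rad); the arm keeps its last pose, push and grip.
It fails at once if the multimeter, spool or pliers are moved by more than 30 mm (distance of any of meter, spool, pliers from where it was at the start of the episode above 0.03 m).
It fails at once if the bare card is drawn out of its slot by more than 30 mm (z of blank in the frame of dock above 0.035 m).
It also fails if it takes over 72 s, if anything falls off the work surface, if the arm or the gripper's body presses on something with over 40 N, if the wrist force passes 120 N, or if a joint passes its speed limit or range.

## Working session

There is one attempt and no reset: what is moved stays moved. The work goes in short steps, Python scripts to look and compute and a tool call to move; the robot and the scene stay as the last step left them, time stands still between calls to the robot, and variables do not carry over. Pictures are saved under pics/ and viewed, at most 10 in all, crops included, and the job is handed in when it is done.

Besides the shell and the picture viewer there is one more tool, called after "Emit:" by a JSON object that holds its "op" and its "data", one argument or row to a line. move_arm: Moves the arm, as the interface text tells. Its arguments: {"type":"object","properties":{"translation":{"type":"array"},"roll":{"type":"array"},"gripper":{"type":"array"}},"required":["translation","roll","gripper"]}

```bash
mkdir -p pics; ls; python3 - <<'E'
from workcell import bot
import cv2, numpy as np
np.set_printoptions(precision=4,suppress=True)
print(bot.sense(), bot.grasp_offset)
for n in ("scene","top","wrist"):
    print(n,bot.get_calibration(n))
for n in ("scene","top"):
    cv2.imwrite(f"pics/{n}0.png",bot.get_image(n)[:,:,::-1])
E
```

```text
pics
{'t': 0.0, 'joint_pos': array([-1.3446,  0.4808,  1.5969,  0.    ,  1.0651, -0.0466]), 'joint_velocities': array([-0.0011, -0.0009, -0.0007,  0.001 ,  0.0003,  0.    ]), 'effort': array([  0.002 , -95.0641, -43.0179,   0.0002,   0.0124,  -0.    ]), 'eef_pos': array([ 175.049 , -625.5375,  230.6458]), 'eef_rot': array([-0.0006,  0.9907,  0.136 , -0.    ]), 'contact_force': array([-0.1627, -0.2432, -0.038 ]), 'wrist_torque': array([0.0266, 0.0269, 0.0375]), 'grasp_force': 0.0, 'gripper_width': 85.65023269170885} 18.700000000000003
scene {'fx': 460.503447201898, 'fy': 460.503447201898, 'cx': 319.60614352348745, 'cy': 237.57628340357144, 'extrinsics': array([[   0.6614,    0.5594,   -0.4996, 1130.8642],
       [   0.7499,   -0.4816,    0.4535, -523.7996],
       [   0.0131,   -0.6746,   -0.738 ,  951.7045],
       [   0.    ,    0.    ,    0.    ,    1.    ]])}
top {'fx': 517.6515619627239, 'fy': 517.6515619627239, 'cx': 312.9484843476154, 'cy': 241.77207307631147, 'extrinsics': array([[   0.0185,   -0.9872,    0.1587,  378.4034],
       [  -0.9995,   -0.0226,   -0.0238,   -8.1553],
       [   0.027 ,   -0.1582,   -0.987 , 1293.5181],
       [   0.    ,    0.    ,    0.    ,    1.    ]])}
wrist {'fx': 356.3839416093599, 'fy': 356.3839416093599, 'cx': 325.17837945287624, 'cy': 239.43462795899669, 'mount': array([[  -0.0006,   -0.9531,   -0.3025,   78.2199],
       [   1.    ,   -0.0007,    0.0004,   -0.5817],
       [  -0.0006,   -0.3025,    0.9531, -141.4406],
       [   0.    ,    0.    ,    0.    ,    1.    ]])}
```

View pics/top0.png

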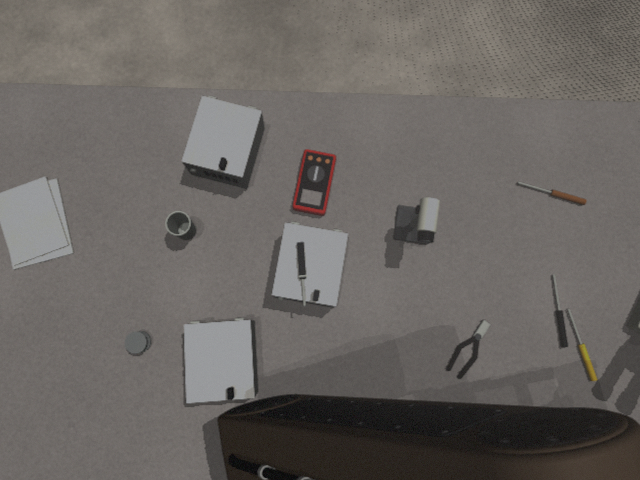

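View pics/scene0.png

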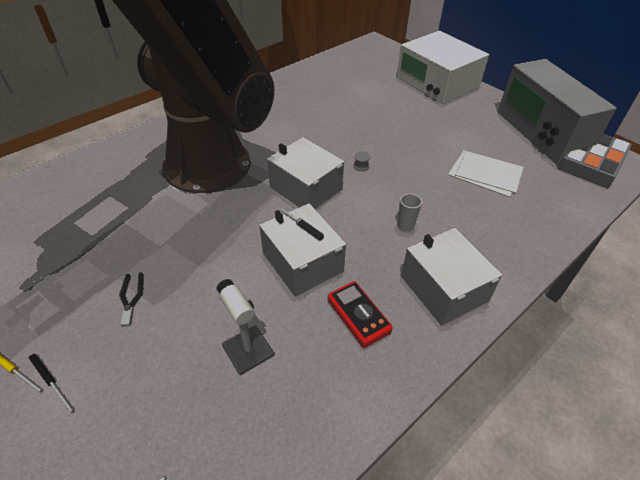

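The middle case (with the screwdriver, flap centred near px (311,265) in top) is the rightmost dock. The cup is at (180,225), the inspector at (420,220), the pliers at (470,350) and the meter at (315,182).

```bash
cat > h.py <<'E'
from workcell import bot
import cv2, numpy as np
np.set_printoptions(precision=2,suppress=True)
from scipy.spatial.transform import Rotation as R
def pose():
    s=bot.sense(); q=s["eef_rot"]; T=np.eye(4)
    T[:3,:3]=R.from_quat([q[1],q[2],q[3],q[0]]).as_matrix(); T[:3,3]=s["eef_pos"]; return T
def cam(n):
    c=bot.get_calibration(n); K=np.array([[c["fx"],0,c["cx"]],[0,c["fy"],c["cy"]],[0,0,1]])
    return K,(pose()@c["mount"] if n=="wrist" else c["extrinsics"])
def onz(KE,uv,z):
    K,E=KE; uv=np.atleast_2d(uv).astype(float)
    d=np.c_[uv,np.ones(len(uv))]@np.linalg.inv(K).T@E[:3,:3].T
    return E[:3,3]+d*((z-E[2,3])/d[:,2:])
def proj(KE,P):
    K,E=KE; p=(np.atleast_2d(P)-E[:3,3])@E[:3,:3]@K.T; return p[:,:2]/p[:,2:]
def tri(a,ua,b,ub):
    A=[];B=[]
    for KE,u in((a,ua),(b,ub)):
        d=onz(KE,u,0)[0]-KE[1][:3,3]; d/=np.linalg.norm(d); M=np.eye(3)-np.outer(d,d); A.append(M);B.append(M@KE[1][:3,3])
    return np.linalg.lstsq(np.vstack(A),np.hstack(B),rcond=None)[0]
E
python3 - <<'E'
from h import *
im=cv2.imread("pics/top0.png"); sc=cv2.imread("pics/scene0.png")
T=cam("top"); S=cam("scene")
g=cv2.cvtColor(im,cv2.COLOR_BGR2GRAY)
m=(g>140).astype(np.uint8)*255
w=np.zeros_like(m); w[215:315,262:360]=m[215:315,262:360]
w=cv2.morphologyEx(w,cv2.MORPH_CLOSE,np.ones((3,3)))
c=max(cv2.findContours(w,0,2)[0],key=cv2.contourArea)
P=onz(T,c[:,0,:],111)[:,:2].astype(np.float32)
r=cv2.minAreaRect(P); print("flap rect",r); print(cv2.boxPoints(r))
cr=[cv2.resize(im[215:315,262:362],(400,300)) if 0 else cv2.resize(im[210:315,262:367],None,fx=3.8,fy=3.8,interpolation=2)[:300,:400]]
def z(i,x,y,w,h): return cv2.resize(i[y:y+h,x:x+w],(400,300),interpolation=cv2.INTER_CUBIC)
cv2.imwrite("pics/z1.png",np.vstack([np.hstack([z(im,246,215,133,100),z(im,370,185,80,60)]),np.hstack([z(sc,250,195,107,80),z(sc,200,260,80,60)])]))
E
```

```text
flap rect ((519.7108764648438, -31.0203857421875), (146.621826171875, 172.96865844726562), 81.40193176269531)
[[ 423.24  -90.58]
 [ 594.26 -116.44]
 [ 616.18   28.54]
 [ 445.16   54.4 ]]
```

View pics/z1.png

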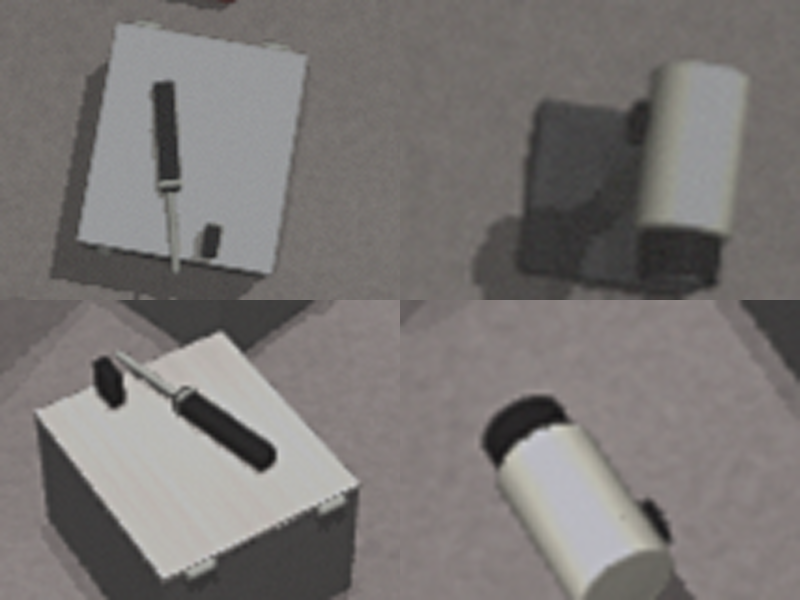

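Top-left crop: driver handle from butt (163,83) to (168,180), tip (176,270), fin at (211,240). On the right, the camera tube's axis runs from (700,70) to the nose front at (678,286). The flap's front faces the robot.

```bash
python3 - <<'E'
from h import *
im=cv2.imread("pics/top0.png"); sc=cv2.imread("pics/scene0.png")
T=cam("top"); S=cam("scene")
a=lambda x,y:(246+x/3.008,215+y/3.); b=lambda x,y:(370+(x-400)/5,185+y/5); s=lambda x,y:(200+(x-400)/5,260+(y-300)/5); d=lambda x,y:(250+x/3.738,195+(y-300)/3.75)
P=onz(T,[a(163,83),a(168,180),a(176,270)],[119]*3 if 0 else 119); print("butt,neck,tip",P,np.degrees(np.arctan2(*(P[0]-P[2])[1::-1])))
print("fin top",onz(T,[a(211,227)],139),"fin tri",tri(T,a(211,230),S,d(100,362)))
print("butt tri",tri(T,a(164,86),S,d(268,450)))
L=onz(T,[b(700,70),b(683,232),b(678,286)],170);print("tube",L,np.degrees(np.arctan2(*(L[0]-L[1])[1::-1])))
print("nose tri",tri(T,b(678,286),S,s(524,421)))
M=pose();print("tool",M)
x,y=160,205
def z(i,x,y,w,h): return cv2.resize(i[y:y+h,x:x+w],(400,300),interpolation=cv2.INTER_CUBIC)
# dock hypothesis overlay
c=np.array([520.7,-31.2]);t=np.radians(-8.6);Rz=np.array([[np.cos(t),-np.sin(t)],[np.sin(t),np.cos(t)]])
o1=im.copy();o2=sc.copy()
for q in [(-85,-75),(85,-75),(85,75),(-85,75),(-70,-25)]:
  for h in (0,111,139):
    if (h==139)!=(q==(-70,-25)): continue
    p=[*(c+Rz@q),h]
    for o,k in((o1,T),(o2,S)):
        u=proj(k,p)[0].round().astype(int)
        o[u[1],u[0]]=(0,0,255)
cv2.imwrite("pics/z2.png",np.vstack([np.hstack([z(im,150,200,64,48),z(sc,380,185,64,48)]),np.hstack([z(o1,246,215,133,100),z(o2,240,190,133,100)])]))
E
```

```text
butt,neck,tip [[564.51  -7.15 119.  ]
 [490.17 -12.6  119.  ]
 [422.54 -20.08 119.  ]] 5.200395888765921
fin top [[453.98 -45.1  139.  ]] fin tri [449.63 -47.65 143.92]
butt tri [563.62  -5.8  120.49]
tube [[ 662.18 -295.91  170.  ]
 [ 588.13 -287.03  170.  ]
 [ 563.79 -284.4   170.  ]] -6.842696241865111
nose tri [ 566.1  -282.91  165.37]
tool [[   0.96    0.27   -0.    175.08]
 [   0.27   -0.96    0.   -625.6 ]
 [   0.     -0.     -1.    230.73]
 [   0.      0.      0.      1.  ]]
```

View pics/z2.png

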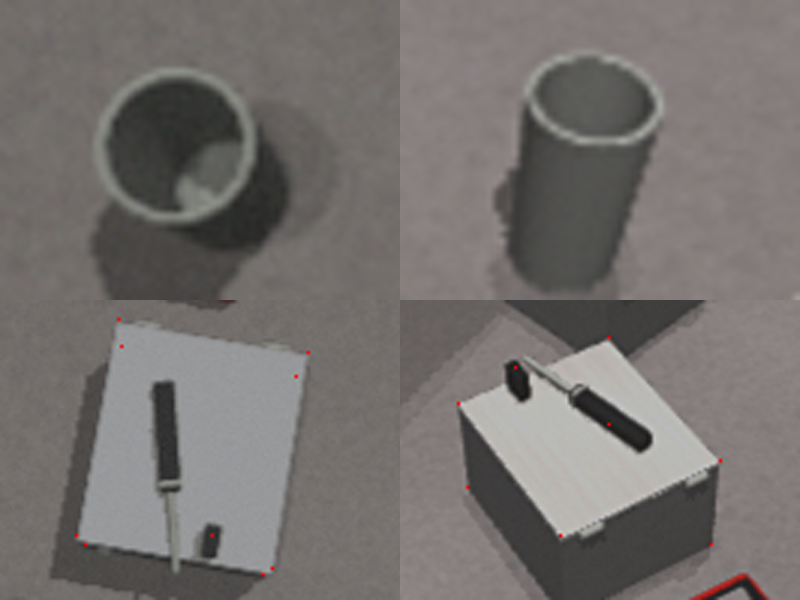

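Cup rim centre is at px (178.3,223.4) in top and (411,200.5) in scene; the projected dock corners fit the case in both views. I'm moving above the handle butt now.

```bash
cat >> h.py <<'E'
def go(x,y,z,yaw):
    M=pose(); d=(np.array([x,y,z])-M[:3,3])@M[:3,:3]/10
    cy=np.degrees(np.arctan2(M[1,0],M[0,0])); r=(cy-yaw+180)%360-180
    print("shift cm (tool axes)",d,"roll deg",round(r,2),"now",M[:3,3],"yaw",round(cy,2),"j6",bot.sense()["joint_pos"][5])
E
python3 - <<'E'
from h import *
T=cam("top"); S=cam("scene")
print(onz(T,(178.3,223.4),100),onz(S,(411,200.5),100),tri(T,(178.3,223.4),S,(411,200.5)))
go(553.5,-8,200,5.2)
E
```

```text
[[606.53 278.04 100.  ]] [[613.91 277.87 100.  ]] [609.24 281.27  93.99]
shift cm (tool axes) [ 53.08 -49.28   3.13] roll deg 10.43 now [ 175.08 -625.6   230.73] yaw 15.63 j6 -0.04657141322748128
```

Emit:
{"op": "move_arm", "data": {
  "translation": [
    [2.65, -2.46, 0],
    [2.65, -2.46, 0],
    [2.65, -2.46, 0],
    [2.65, -2.46, 0],
    [2.65, -2.46, 0],
    [2.65, -2.46, 0],
    [2.65, -2.46, 0],
    [2.65, -2.46, 0],
    [2.65, -2.46, 0],
    [2.65, -2.46, 0],
    [2.65, -2.46, 0],
    [2.65, -2.46, 0],
    [2.65, -2.46, 0],
    [2.65, -2.46, 0],
    [2.65, -2.46, 0],
    [2.65, -2.46, 0],
    [2.65, -2.46, 0],
    [2.65, -2.46, 0],
    [2.65, -2.46, 0],
    [2.65, -2.46, 0]
  ],
  "roll": [0, 0, 0, 0, 0, 0, 0, 0, 0, 0, 0, 0, 0, 0, 0, 0, 0, 0, 0, 0],
  "gripper": [0.5, 0.5, 0.5, 0.5, 0.5, 0.5, 0.5, 0.5, 0.5, 0.5, 0.5, 0.5, 0.5, 0.5, 0.5, 0.5, 0.5, 0.5, 0.5, 0.5]
}}

```text
t: 1.77
eef_pos: [553.4, -7.5, 231.1]
eef_rot: [-0.0, 0.991, 0.136, -0.0]
contact_force: [1.6, -0.7, 0.7]
gripper_width: 42.8
grasp_force: 0.0
```

Emit:
{"op": "move_arm", "data": {
  "translation": [
    [0, 0, 0],
    [0, 0, 0],
    [0, 0, 3],
    [0, 0, 3],
    [0, 0, 3],
    [0, 0, 1.7],
    [0, 0, 1],
    [0, 0, 0],
    [0, 0, 0]
  ],
  "roll": [5.2, 5.2, 0, 0, 0, 0, 0, 0, 0],
  "gripper": [0.5, 0.5, 0.5, 0.5, 0.5, 0.5, 0.5, 0.5, 0.5]
}}

```text
t: 2.52
eef_pos: [553.1, -9.4, 114.5]
eef_rot: [-0.0, 0.999, 0.046, -0.0]
contact_force: [1.2, -0.3, 0.1]
gripper_width: 42.5
grasp_force: 0.0
```

```bash
python3 - <<'E'
from h import *
go(553.5,-8,114,5.2)
cv2.imwrite("pics/w1.png",bot.get_image("wrist")[:,:,::-1])
E
```

```text
shift cm (tool axes) [ 0.06 -0.13  0.05] roll deg 0.03 now [553.06  -9.38 114.48] yaw 5.23 j6 1.4077904266057364
```

View pics/w1.png

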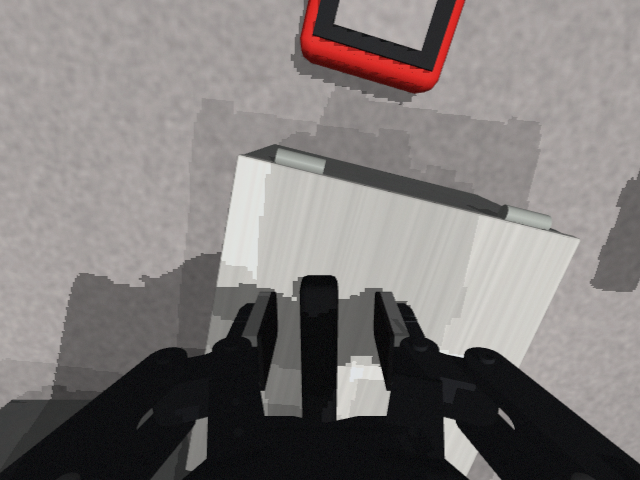

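The wrist view shows the handle (cols 302–338) centred between the pads (275 and 377), with its butt just past them. I'll close lightly so that it can pivot under gravity.

Emit:
{"op": "move_arm", "data": {
  "translation": [
    [0, 0, 0],
    [0, 0, 0],
    [0, 0, 0],
    [0, 0, 0],
    [0, 0, 0],
    [0, 0, 0]
  ],
  "roll": [0, 0, 0, 0, 0, 0],
  "gripper": [0.8, 0.82, 0.82, 0.82, 0.82, 0.82]
}}

```text
t: 3.07
eef_pos: [553.7, -9.4, 115.4]
eef_rot: [0.0, 0.999, 0.046, 0.001]
contact_force: [-0.7, 0.6, 9.1]
gripper_width: 15.5
grasp_force: 13.3
```

Emit:
{"op": "move_arm", "data": {
  "translation": [
    [0, 0, -1],
    [0, 0, -2],
    [0, 0, -2],
    [0, 0, 0],
    [0, 0, 0],
    [0, 0, 0]
  ],
  "roll": [0, 0, 0, 0, 0, 0],
  "gripper": [0.82, 0.82, 0.82, 0.82, 0.82, 0.82]
}}

```text
t: 3.57
eef_pos: [552.9, -9.3, 164.6]
eef_rot: [0.0, 0.999, 0.046, 0.0]
contact_force: [-1.3, -0.6, -1.7]
gripper_width: 15.9
grasp_force: 12.3
```

```bash
python3 - <<'E'
from h import *
s=bot.get_image("scene")[:,:,::-1]; t=bot.get_image("top")[:,:,::-1]
z=lambda i,x,y,w,h: cv2.resize(i[y:y+h,x:x+w],(400,300),interpolation=cv2.INTER_CUBIC)
cv2.imwrite("pics/s2.png",np.hstack([z(s,230,150,133,100),z(t,246,215,133,100)]))
E
```

```text
(no output)
```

View pics/s2.png

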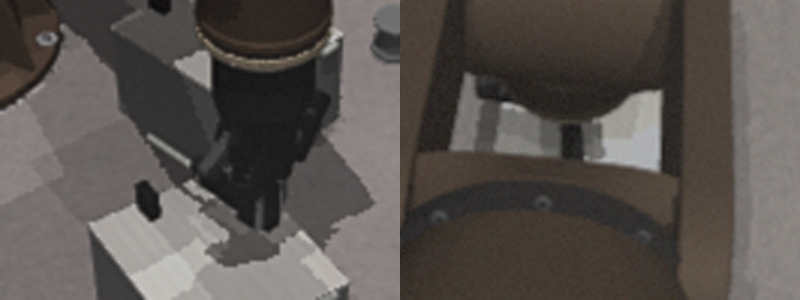

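The driver is held level: the blade (scene crop about (170,155)) points the same way as before. I'll loosen in small steps.

Emit:
{"op": "move_arm", "data": {
  "translation": [
    [0, 0, 0],
    [0, 0, 0],
    [0, 0, 0]
  ],
  "roll": [0, 0, 0],
  "gripper": [0.815, 0.815, 0.815]
}}

```text
t: 3.92
eef_pos: [552.8, -9.3, 163.9]
eef_rot: [-0.0, 0.999, 0.046, -0.0]
contact_force: [-0.1, -0.2, -0.8]
gripper_width: 15.7
grasp_force: 6.0
```

Emit:
{"op": "move_arm", "data": {
  "translation": [
    [0, 0, 0],
    [0, 0, 0],
    [0, 0, 0]
  ],
  "roll": [0, 0, 0],
  "gripper": [0.81, 0.81, 0.81]
}}

```text
t: 4.17
eef_pos: [553.0, -9.4, 164.2]
eef_rot: [-0.0, 0.999, 0.046, -0.0]
contact_force: [0.5, -0.1, -0.1]
gripper_width: 15.9
grasp_force: 0.0
```

Emit:
{"op": "move_arm", "data": {
  "translation": [
    [0, 0, 0],
    [0, 0, 0],
    [0, 0, 0],
    [0, 0, 0]
  ],
  "roll": [0, 0, 0, 0],
  "gripper": [0.83, 0.83, 0.83, 0.83]
}}

```text
t: 4.5
eef_pos: [553.0, -9.3, 164.3]
eef_rot: [0.0, 0.999, 0.046, 0.0]
contact_force: [-0.7, -0.5, 0.5]
gripper_width: 14.4
grasp_force: 0.0
```

```bash
python3 - <<'E'
from h import *
print(bot.sense()["grasp_force"],bot.sense()["gripper_width"])
s=bot.get_image("scene")[:,:,::-1]; w=bot.get_image("wrist")[:,:,::-1]
z=lambda i,x,y,w,h: cv2.resize(i[y:y+h,x:x+w],(400,300),interpolation=cv2.INTER_CUBIC)
cv2.imwrite("pics/s3.png",np.hstack([z(s,230,150,133,100),z(w,0,0,640,480)]))
E
```

```text
0.0 14.387683762859638
```

View pics/s3.png

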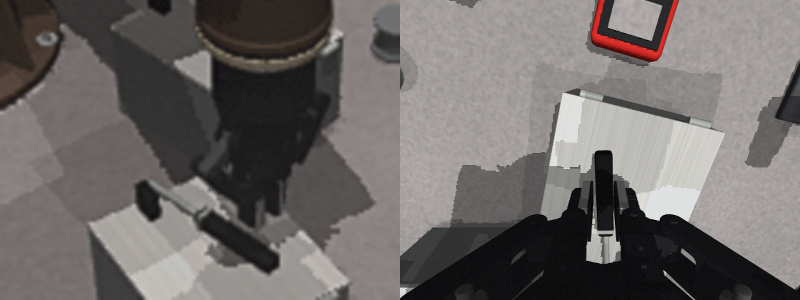

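The driver dropped flat on the flap, staying between the fingers (wrist: butt at about (325,243), neck at (328,371)). The grip slope is known now (about 0 N at 0.810, 6 N at 0.815). I'll regrasp and use about 2 N, so that it should pivot without slipping.

```bash
python3 - <<'E'
from h import *
W=cam("wrist")
P=onz(W,[(324.8,243.2),(328,371)],127);print(P,np.degrees(np.arctan2(*(P[0]-P[1])[1::-1])))
q=P[0]-11*(P[0]-P[1])/np.linalg.norm(P[0]-P[1])
go(q[0],q[1],115.5,np.degrees(np.arctan2(*(P[0]-P[1])[1::-1])))
E
```

```text
[[572.11  -6.72 127.  ]
 [492.43 -15.86 127.  ]] 6.54574139089098
shift cm (tool axes) [ 0.83 -0.06  4.88] roll deg -1.31 now [552.97  -9.34 164.31] yaw 5.23 j6 1.4077395460724798
```

Emit:
{"op": "move_arm", "data": {
  "translation": [
    [1, 0, 0],
    [0, 0, 0],
    [0, 0, 0],
    [0, 0, 2.4],
    [0, 0, 2.4],
    [0, 0, 0],
    [0, 0, 0],
    [0, 0, 0],
    [0, 0, 0],
    [0, 0, 0],
    [0, 0, -1],
    [0, 0, -2],
    [0, 0, -2],
    [0, 0, 0]
  ],
  "roll": [-1.3, 0, 0, 0, 0, 0, 0, 0, 0, 0, 0, 0, 0, 0],
  "gripper": [0.6, 0.6, 0.6, 0.6, 0.6, 0.6, 0.8, 0.82, 0.82, 0.82, 0.82, 0.82, 0.82, 0.82]
}}

```text
t: 5.77
eef_pos: [565.1, -8.6, 170.8]
eef_rot: [0.0, 0.998, 0.057, 0.003]
contact_force: [1.4, -1.2, -0.0]
gripper_width: 15.8
grasp_force: 11.3
```

Emit:
{"op": "move_arm", "data": {
  "translation": [
    [0, 0, 0],
    [0, 0, 0],
    [0, 0, 0],
    [0, 0, 0]
  ],
  "roll": [0, 0, 0, 0],
  "gripper": [0.814, 0.8135, 0.813, 0.813]
}}

```text
t: 6.1
eef_pos: [562.6, -8.4, 165.8]
eef_rot: [-0.0, 0.998, 0.057, -0.0]
contact_force: [0.9, 0.3, -0.5]
gripper_width: 16.2
grasp_force: 0.7
```

Emit:
{"op": "move_arm", "data": {
  "translation": [
    [0, 0, 0],
    [0, 0, 0],
    [0, 0, 0],
    [0, 0, 0]
  ],
  "roll": [0, 0, 0, 0],
  "gripper": [0.813, 0.813, 0.813, 0.813]
}}

```text
t: 6.43
eef_pos: [562.8, -8.4, 166.1]
eef_rot: [-0.0, 0.998, 0.057, -0.0]
contact_force: [-0.0, -0.4, 0.1]
gripper_width: 16.2
grasp_force: 0.7
```

```bash
python3 - <<'E'
from h import *
w=bot.get_image("wrist"); s=bot.get_image("scene")
cv2.imwrite("pics/w4.png",w[:,:,::-1]);cv2.imwrite("pics/s4.png",s[:,:,::-1])
print(bot.sense()["grasp_force"],bot.sense()["gripper_width"])
print(w[200:440:6,326].mean(1).astype(int))
# scene: brightness along predicted tool line for several tilts
S=cam("scene"); M=pose(); g=cv2.cvtColor(s,cv2.COLOR_RGB2GRAY)
o=cv2.cvtColor(cv2.imread("pics/scene0.png"),cv2.COLOR_BGR2GRAY)
d=M[:3,0]
for a in range(-10,91,10):
    r=np.radians(a); D=-d*np.cos(r)+np.array([0,0,-np.sin(r)])
    P=M[:3,3]+[0,0,8]+np.outer([30,50,70,85,95,105,115,125,132],D)
    u=proj(S,P).round().astype(int); print(a,[int(g[v,x]) for x,v in u],P[-1].round(),u[-1])
E
```

```text
0.6939645297825336 15.984702927605214
[193 198 195 195 197 198 196 198 196 194 193 189 101 101  99  10  16  14
  11  16  13  14  13  12  13  12   8   8  22  22  24  22  24  22  53 143
 142  76  12  15]
-10 [32, 39, 46, 50, 53, 51, 52, 51, 51] [434. -23. 197.] [281 188]
0 [31, 33, 38, 55, 52, 55, 54, 53, 54] [432. -23. 174.] [281 195]
10 [31, 29, 66, 69, 55, 55, 56, 60, 99] [434. -23. 151.] [282 202]
20 [29, 28, 143, 146, 148, 138, 96, 105, 104] [440. -23. 129.] [284 209]
30 [29, 33, 30, 46, 100, 99, 81, 79, 93] [449. -21. 108.] [287 217]
40 [32, 27, 26, 95, 90, 154, 166, 151, 152] [462. -20.  89.] [291 224]
50 [30, 74, 92, 152, 155, 166, 152, 153, 155] [479. -18.  73.] [295 232]
60 [27, 96, 77, 158, 93, 101, 99, 177, 178] [497. -16.  60.] [301 239]
70 [34, 80, 79, 82, 77, 82, 153, 149, 150] [518. -14.  50.] [306 245]
80 [82, 80, 77, 154, 149, 149, 149, 149, 147] [540. -11.  44.] [313 251]
90 [110, 80, 150, 152, 149, 145, 148, 150, 150] [563.  -8.  42.] [319 256]
```

The scene brightness along the predicted line matches a tilt of about 20°, so it pivots with the tip near the flap. I'll keep lifting gently at that grip.

Emit:
{"op": "move_arm", "data": {
  "translation": [
    [0, 0, -0.5],
    [0, 0, -0.7],
    [0, 0, -0.8],
    [0, 0, -0.8],
    [0, 0, -0.8],
    [0, 0, -0.8],
    [0, 0, -0.8],
    [0, 0, -0.8],
    [0, 0, -0.8],
    [0, 0, -0.8],
    [0, 0, -0.8],
    [0, 0, -0.8],
    [0, 0, -0.5],
    [0, 0, 0],
    [0, 0, 0]
  ],
  "roll": [0, 0, 0, 0, 0, 0, 0, 0, 0, 0, 0, 0, 0, 0, 0],
  "gripper": [0.8132, 0.8132, 0.8132, 0.8132, 0.8132, 0.8132, 0.8132, 0.8132, 0.8132, 0.8132, 0.8132, 0.8132, 0.8132, 0.8132, 0.8132]
}}

```text
t: 7.78
eef_pos: [563.0, -8.5, 263.4]
eef_rot: [0.0, 0.998, 0.057, 0.0]
contact_force: [0.1, -0.4, -0.5]
gripper_width: 15.9
grasp_force: 0.6
```

```bash
cat > tilt.py <<'E'
from h import *
w=bot.get_image("wrist"); s=bot.get_image("scene")
cv2.imwrite("pics/w5.png",w[:,:,::-1]);cv2.imwrite("pics/s5.png",s[:,:,::-1])
print(bot.sense()["grasp_force"],bot.sense()["gripper_width"])
print(w[200:440:6,326].mean(1).astype(int))
S=cam("scene"); M=pose(); g=cv2.cvtColor(s,cv2.COLOR_RGB2GRAY)
d=M[:3,0]
for a in range(0,101,10):
    r=np.radians(a); D=-d*np.cos(r)+np.array([0,0,-np.sin(r)])
    P=M[:3,3]+[0,0,8]+np.outer([30,50,70,85,95,105,115,125,132],D)
    u=proj(S,P).round().astype(int); print(a,[int(g[v,x]) for x,v in u],P[-1].round(),u[-1])
E
python3 tilt.py
```

```text
0.6437418982386589 15.83327299209207
[201  92  91  92  66  13  12  10   9  11  11  13  12   8   7  18  26  23
  13  16 194 192 196 188 190 186 141 141 146 142 143 141 150 143 147 138
 140  76  16  14]
0 [30, 26, 42, 73, 74, 75, 75, 74, 75] [432. -23. 271.] [279 164]
10 [27, 33, 44, 50, 50, 49, 49, 49, 50] [434. -23. 248.] [280 172]
20 [36, 61, 50, 52, 49, 49, 49, 50, 52] [439. -23. 226.] [282 180]
30 [30, 62, 50, 51, 51, 51, 48, 51, 50] [449. -21. 205.] [285 188]
40 [28, 50, 52, 52, 51, 51, 52, 53, 51] [462. -20. 186.] [289 197]
50 [29, 52, 51, 52, 50, 51, 53, 54, 55] [478. -18. 170.] [294 205]
60 [29, 51, 53, 101, 96, 169, 167, 171, 186] [497. -16. 157.] [300 212]
70 [57, 52, 77, 115, 115, 129, 189, 188, 188] [518. -14. 147.] [306 219]
80 [38, 45, 54, 116, 118, 114, 119, 118, 120] [540. -11. 141.] [313 225]
90 [28, 31, 31, 31, 56, 125, 120, 119, 102] [563.  -8. 139.] [320 230]
100 [31, 30, 30, 64, 122, 119, 108, 99, 151] [585.  -6. 141.] [327 234]
```

```bash
python3 - <<'E'
import cv2,numpy as np
s=cv2.imread("pics/s5.png");w=cv2.imread("pics/w5.png")
z=lambda i,x,y,w,h: cv2.resize(i[y:y+h,x:x+w],(400,300),interpolation=cv2.INTER_CUBIC)
cv2.imwrite("pics/v5.png",np.hstack([z(s,250,140,133,100),z(w,0,0,640,480)]))
E
```

```text
(no output)
```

View pics/v5.png

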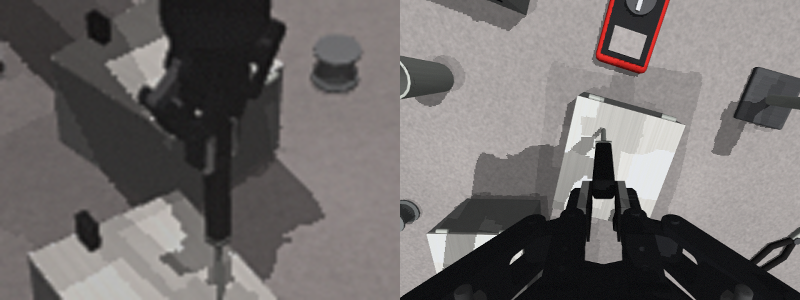

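The driver hangs vertically, tip down, handle at scene-crop (218,190). I'll close firmly and carry it to the cup.

Emit:
{"op": "move_arm", "data": {
  "translation": [
    [0, 0, 0],
    [0, 0, 0],
    [0, 0, -1],
    [0, 0, -1],
    [0.65, -2.34, 0],
    [0.65, -2.34, 0],
    [0.65, -2.34, 0],
    [0.65, -2.34, 0],
    [0.65, -2.34, 0],
    [0.65, -2.34, 0],
    [0.65, -2.34, 0],
    [0.65, -2.34, 0],
    [0.65, -2.34, 0],
    [0.65, -2.34, 0],
    [0.65, -2.34, 0],
    [0.65, -2.34, 0],
    [0, 0, 0],
    [0, 0, 0]
  ],
  "roll": [0, 0, 0, 0, 0, 0, 0, 0, 0, 0, 0, 0, 0, 0, 0, 0, 0, 0],
  "gripper": [0.82, 0.85, 0.85, 0.85, 0.85, 0.85, 0.85, 0.85, 0.85, 0.85, 0.85, 0.85, 0.85, 0.85, 0.85, 0.85, 0.85, 0.85]
}}

```text
t: 9.38
eef_pos: [608.6, 280.6, 284.0]
eef_rot: [-0.0, 0.998, 0.058, 0.0]
contact_force: [-0.2, -0.9, -0.3]
gripper_width: 14.0
grasp_force: 44.4
```

```bash
python3 - <<'E'
from h import *
go(609,279,200,6.5)
t=bot.get_image("top")[:,:,::-1];s=bot.get_image("scene")[:,:,::-1];w=bot.get_image("wrist")[:,:,::-1]
z=lambda i,x,y,w,h: cv2.resize(i[y:y+h,x:x+w],(400,300),interpolation=cv2.INTER_CUBIC)
cv2.imwrite("pics/v6.png",np.vstack([np.hstack([z(s,350,110,133,100),z(w,0,0,640,480)]),np.hstack([z(t,130,180,133,100),z(w,220,200,200,150)])]))
S=cam("scene");W=cam("wrist");print(proj(S,[[609,279,100],[609,279,139]]),proj(W,[[609,279,100],[609,279,139]]))
E
```

```text
shift cm (tool axes) [0.02 0.17 8.4 ] roll deg 0.13 now [608.6  280.62 284.04] yaw 6.63 j6 1.8418399590252086
[[409.9  199.38]
 [412.22 188.59]] [[325.54 213.42]
 [325.62 224.32]]
```

View pics/v6.png

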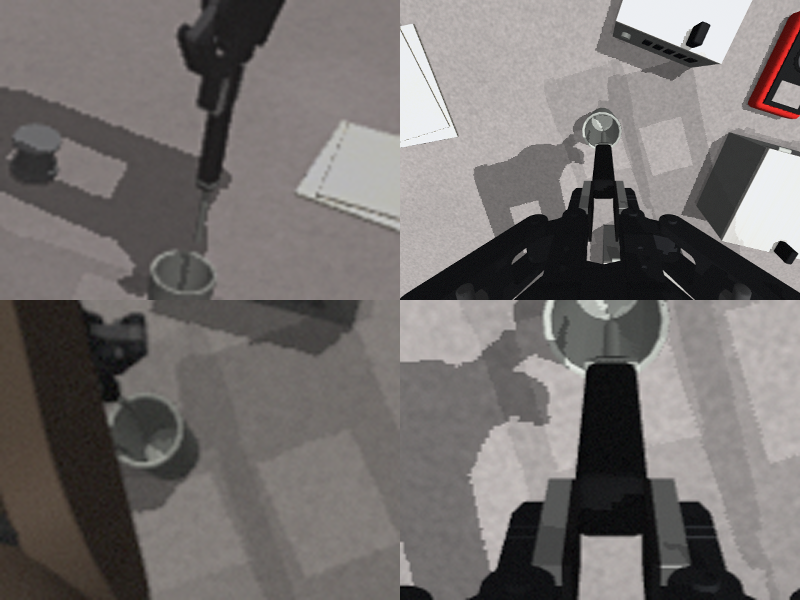

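Scene view: the driver hangs vertical with its neck at crop (207,185), above the rim at (183,272). Wrist view: rim centre at about (322,205) px, slightly ahead of the prediction.

```bash
python3 - <<'E'
from h import *
W=cam("wrist");S=cam("scene")
print(onz(W,(322.3,204.7),100),onz(S,(411,200.5),100))
im=bot.get_image("wrist");g=cv2.GaussianBlur(cv2.cvtColor(im,cv2.COLOR_RGB2GRAY),(5,5),1)[150:260,260:390]
for p2 in(30,20):
  c=cv2.HoughCircles(g,cv2.HOUGH_GRADIENT,1,50,param1=100,param2=p2,minRadius=22,maxRadius=40)
  if c is not None: print(c[0][:2]); print(onz(W,c[0][:1,:2]+[260,150],100))
go(612,279,185,6.5)
E
```

```text
[[616.91 282.93 100.  ]] [[613.91 277.87 100.  ]]
[[64.5 58.5 29.3]]
[[613.56 280.49 100.  ]]
[[64.5 58.5 29.3]]
[[613.56 280.49 100.  ]]
shift cm (tool axes) [ 0.34 -0.01  9.88] roll deg -0.01 now [608.57 278.55 283.79] yaw 6.49 j6 1.8417046923818323
```

Emit:
{"op": "move_arm", "data": {
  "translation": [
    [0.4, -0.1, 0],
    [0, 0, 0],
    [0, 0, 2],
    [0, 0, 2],
    [0, 0, 2],
    [0, 0, 2],
    [0, 0, 2],
    [0, 0, 1.5],
    [0, 0, 1],
    [0, 0, 0],
    [0, 0, 0]
  ],
  "roll": [0, 0, 0, 0, 0, 0, 0, 0, 0, 0, 0],
  "gripper": [0.85, 0.85, 0.85, 0.85, 0.85, 0.85, 0.85, 0.85, 0.85, 0.85, 0.85]
}}

```text
t: 10.5
eef_pos: [612.5, 280.7, 158.4]
eef_rot: [0.0, 0.998, 0.057, -0.0]
contact_force: [0.2, 0.6, -0.1]
gripper_width: 13.7
grasp_force: 44.4
```

Emit:
{"op": "move_arm", "data": {
  "translation": [
    [0, 0, 0.5],
    [0, 0, 0.5],
    [0, 0, 0],
    [0, 0, 0],
    [0, 0, 0],
    [0, 0, 0],
    [0, 0, 0],
    [0, 0, 0],
    [0, 0, 0]
  ],
  "roll": [0, 0, 0, 0, 0, 0, 0, 0, 0],
  "gripper": [0.85, 0.85, 0.75, 0.65, 0.5, 0.5, 0.5, 0.5, 0.5]
}}

```text
t: 11.25
eef_pos: [612.4, 280.9, 148.4]
eef_rot: [-0.0, 0.998, 0.057, 0.0]
contact_force: [-0.4, -0.6, 0.7]
gripper_width: 42.5
grasp_force: 0.0
```

Emit:
{"op": "move_arm", "data": {
  "translation": [
    [0, 0, -1],
    [0, 0, -2],
    [0, 0, -3],
    [0, 0, -3],
    [0, 0, -3],
    [0, 0, 0],
    [0, 0, 0]
  ],
  "roll": [0, 0, 0, 0, 0, 0, 0],
  "gripper": [0.4, 0.4, 0.4, 0.4, 0.4, 0.4, 0.4]
}}

```text
t: 11.83
eef_pos: [613.3, 281.3, 271.1]
eef_rot: [-0.001, 0.998, 0.057, 0.002]
contact_force: [-0.7, -0.2, -1.2]
gripper_width: 51.0
grasp_force: 0.0
```

```bash
python3 - <<'E'
from h import *
s=bot.get_image("scene"); cv2.imwrite("pics/s7.png",s[:,:,::-1]);g=cv2.cvtColor(s,cv2.COLOR_RGB2GRAY).astype(int); o=cv2.cvtColor(cv2.imread("pics/scene0.png"),cv2.COLOR_BGR2GRAY).astype(int)
S=cam("scene")
m=((g<40)&(o-g>25)).astype(np.uint8)
m[:,:370]=0;m[:, 460:]=0;m[:160]=0;m[240:]=0
n,l,st,ce=cv2.connectedComponentsWithStats(m);print(st[1:],ce[1:])
print(proj(S,[[612,280,100],[612,280,150],[612,280,5]]))
c=np.array([520.7,-31.2]);t=np.radians(-8.6);Rz=np.array([[np.cos(t),-np.sin(t)],[np.sin(t),np.cos(t)]])
f=c+Rz@[-70,-25];print(f); go(f[0],f[1],220,-8.6)
E
```

```text
[[401 183   9  23 138]] [[404.99 193.8 ]]
[[410.98 199.79]
 [414.01 185.86]
 [405.71 224.11]]
[447.75 -45.45]
shift cm (tool axes) [-20.09  30.55   4.89] roll deg 15.13 now [612.54 280.9  269.3 ] yaw 6.53 j6 1.8418666432036601
```

The driver's handle now stands out of the cup (dark blob, scene px (405,194)). Next is the flap fin.

Emit:
{"op": "move_arm", "data": {
  "translation": [
    [-2, 3.06, 0],
    [-2, 3.06, 0],
    [-2, 3.06, 0],
    [-2, 3.06, 0],
    [-2, 3.06, 0],
    [-2, 3.06, 0],
    [-2, 3.06, 0],
    [-2, 3.06, 0],
    [-2, 3.06, 0],
    [-2, 3.06, 0],
    [0, 0, 0],
    [0, 0, 0],
    [0, 0, 0],
    [0, 0, 3],
    [0, 0, 3],
    [0, 0, 0],
    [0, 0, 0]
  ],
  "roll": [0, 0, 0, 0, 0, 0, 0, 0, 0, 0, 5.05, 5.05, 5.05, 0, 0, 0, 0],
  "gripper": [0.5, 0.5, 0.5, 0.5, 0.5, 0.5, 0.5, 0.5, 0.5, 0.5, 0.5, 0.5, 0.5, 0.5, 0.5, 0.5, 0.5]
}}

```text
t: 13.3
eef_pos: [446.9, -45.6, 207.2]
eef_rot: [-0.0, 0.997, -0.075, -0.002]
contact_force: [-0.2, -0.3, 1.0]
gripper_width: 43.2
grasp_force: 0.0
```

```bash
python3 - <<'E'
from h import *
go(449,-45.8,116,-8.6)
w=bot.get_image("wrist");cv2.imwrite("pics/w8.png",w[:,:,::-1]);W=cam("wrist")
s=bot.sense();print(s["contact_force"])
g=cv2.cvtColor(w,cv2.COLOR_RGB2GRAY)
u=proj(W,[[449,-45.8,139],[448,-45.5,111]]);print(u)
# fin: dark blob near
x,y=u[0].astype(int);m=(g<60).astype(np.uint8)
print(m[max(0,y-50):min(480,y+50):6,max(0,x-50):x+50:4])
E
```

```text
shift cm (tool axes) [ 0.25 -0.02  9.12] roll deg -0.01 now [446.88 -45.64 207.19] yaw -8.61 j6 1.55187167936858
[ 0.64 -0.    0.7 ]
[[326.22 254.53]
 [325.87 242.22]]
[[0 0 0 0 0 0 0 0 0 0 0 0 0 0 0 0 0 0 0 0 0 0 0 0 0]
 [0 0 0 0 0 0 0 0 0 0 0 0 0 0 0 0 0 0 0 0 0 0 0 0 0]
 [0 0 0 0 0 0 0 0 0 0 0 0 0 0 0 0 0 0 0 0 0 0 0 0 0]
 [0 0 0 0 0 0 0 0 0 0 0 0 0 0 0 0 0 0 0 0 0 0 0 0 0]
 [0 0 0 0 0 0 0 0 0 0 1 1 1 1 0 0 0 0 0 0 0 0 0 0 0]
 [0 0 0 0 0 0 0 0 0 0 1 1 1 1 0 0 0 0 0 0 0 0 0 0 0]
 [0 0 0 0 0 0 0 0 0 0 1 1 1 1 0 0 0 0 0 0 0 0 0 0 0]
 [0 0 0 0 0 0 0 0 0 0 1 1 1 1 0 0 0 0 0 0 0 0 0 0 0]
 [0 0 0 0 0 0 0 0 0 0 1 1 1 1 0 0 0 0 0 0 0 0 0 0 0]
 [0 0 0 0 0 0 0 0 0 0 1 1 1 1 0 0 0 0 0 0 0 0 0 0 0]
 [0 0 0 0 0 0 0 0 0 0 1 1 1 1 0 0 0 0 0 0 0 0 0 0 0]
 [0 0 0 0 0 0 0 0 0 0 1 1 1 1 0 0 0 0 0 0 0 0 0 0 0]
 [0 0 0 0 0 0 0 0 0 0 0 0 0 0 0 0 0 0 0 0 0 0 0 0 0]
 [0 0 0 0 0 0 0 0 0 0 0 0 0 0 0 0 0 0 0 0 0 0 0 0 0]
 [0 0 0 0 0 0 0 0 0 0 0 0 0 0 0 0 0 0 0 0 0 0 0 0 0]
 [1 0 0 0 0 0 0 0 0 0 0 0 0 0 0 0 0 0 0 0 0 0 0 0 0]
 [1 0 0 0 0 0 0 0 0 0 0 0 0 0 0 0 0 0 0 0 0 0 0 0 0]]
```

Emit:
{"op": "move_arm", "data": {
  "translation": [
    [0.2, 0, 2],
    [0, 0, 2.5],
    [0, 0, 2.5],
    [0, 0, 1.4],
    [0, 0, 0.7],
    [0, 0, 0],
    [0, 0, 0],
    [0, 0, 0],
    [0, 0, 0],
    [0, 0, 0]
  ],
  "roll": [0, 0, 0, 0, 0, 0, 0, 0, 0, 0],
  "gripper": [0.5, 0.5, 0.5, 0.5, 0.5, 0.5, 0.8, 0.875, 0.875, 0.875]
}}

```text
t: 14.18
eef_pos: [451.6, -45.0, 118.7]
eef_rot: [-0.001, 0.997, -0.076, 0.001]
contact_force: [3.0, 22.9, 6.9]
gripper_width: 11.6
grasp_force: 30.2
```

Emit:
{"op": "move_arm", "data": {
  "translation": [
    [0, 0, 0],
    [0, 0, 0],
    [0, 0, 0]
  ],
  "roll": [0, 0, 0],
  "gripper": [0.875, 0.875, 0.875]
}}

```text
t: 14.43
eef_pos: [451.6, -45.0, 118.6]
eef_rot: [-0.001, 0.997, -0.076, 0.001]
contact_force: [3.9, 22.5, 7.2]
gripper_width: 11.3
grasp_force: 30.2
```

Emit:
{"op": "move_arm", "data": {
  "translation": [
    [0, -0.1, 0],
    [0, 0, -0.1],
    [0, 0, 0]
  ],
  "roll": [0, 0, 0],
  "gripper": [0.875, 0.875, 0.875]
}}

```text
t: 14.68
eef_pos: [451.8, -44.7, 119.5]
eef_rot: [-0.0, 0.997, -0.075, 0.001]
contact_force: [2.8, 10.4, -1.6]
gripper_width: 11.3
grasp_force: 29.7
```

Emit:
{"op": "move_arm", "data": {
  "translation": [
    [0, -0.08, 0],
    [0.28, 0, -1.23],
    [0.38, 0, -1.2],
    [0.47, 0, -1.17],
    [0.57, 0, -1.13],
    [0.65, 0, -1.08],
    [0.74, 0, -1.02],
    [0.82, 0, -0.96],
    [0.89, 0, -0.89],
    [0, 0, 0]
  ],
  "roll": [0, 0, 0, 0, 0, 0, 0, 0, 0, 0],
  "gripper": [0.875, 0.875, 0.875, 0.875, 0.875, 0.875, 0.875, 0.875, 0.875, 0.875]
}}

```text
t: 15.52
eef_pos: [499.7, -51.7, 207.4]
eef_rot: [0.0, 0.997, -0.075, 0.001]
contact_force: [-2.7, 2.9, 3.2]
gripper_width: 11.3
grasp_force: 30.4
```

Emit:
{"op": "move_arm", "data": {
  "translation": [
    [0.96, 0, -0.82],
    [1.02, 0, -0.74],
    [1.08, 0, -0.65],
    [1.13, 0, -0.57],
    [1.17, 0, -0.47],
    [1.2, 0, -0.38],
    [1.23, 0, -0.28],
    [1.25, 0, -0.18],
    [1.26, 0, -0.08],
    [1.26, 0, 0.02],
    [1.26, 0, 0.12],
    [1.24, 0, 0.22],
    [0, 0, 0],
    [0, 0, 0]
  ],
  "roll": [0, 0, 0, 0, 0, 0, 0, 0, 0, 0, 0, 0, 0, 0],
  "gripper": [0.875, 0.875, 0.875, 0.875, 0.875, 0.875, 0.875, 0.875, 0.875, 0.875, 0.875, 0.875, 0.875, 0.875]
}}

```text
t: 16.68
eef_pos: [637.4, -72.5, 243.6]
eef_rot: [-0.0, 0.997, -0.075, 0.0]
contact_force: [1.7, 3.3, 3.1]
gripper_width: 11.0
grasp_force: 29.6
```

Emit:
{"op": "move_arm", "data": {
  "translation": [
    [0, 0, 0],
    [0, 0, 0],
    [0, 0, 0],
    [0, 0, 0],
    [0, 0, -2],
    [0, 0, -3],
    [0, 0, -3],
    [0, 0, -2],
    [0, 0, 0]
  ],
  "roll": [0, 0, 0, 0, 0, 0, 0, 0, 0],
  "gripper": [0.7, 0.5, 0.5, 0.5, 0.5, 0.5, 0.5, 0.5, 0.5]
}}

```text
t: 17.43
eef_pos: [638.7, -73.0, 348.1]
eef_rot: [0.0, 0.997, -0.075, 0.003]
contact_force: [0.2, 0.8, 0.2]
gripper_width: 42.9
grasp_force: 0.0
```

```bash
python3 - <<'E'
from h import *
t=bot.get_image("top")[:,:,::-1];s=bot.get_image("scene")[:,:,::-1];w=bot.get_image("wrist")[:,:,::-1]
for n,i in zip("tsw",(t,s,w)): cv2.imwrite(f"pics/{n}9.png",i)
c=np.array([520.7,-31.2]);a=np.radians(-8.6);Rz=np.array([[np.cos(a),-np.sin(a)],[np.sin(a),np.cos(a)]])
# flap top-edge/line check in scene for angles: brightness inside flap front-face sample
S=cam("scene");g=cv2.cvtColor(s,cv2.COLOR_BGR2GRAY)
for th in np.arange(1.3,1.95,.1):
    out=[]
    for r in (150,160,166,170,174,178,185):
        p=np.array([85-r*np.cos(th)+6*np.sin(th)*1,55]);q=[*(c+Rz@p),105+r*np.sin(th)+6*np.cos(th)]
        u=proj(S,q)[0].round().astype(int);out.append(int(g[u[1],u[0]]))
    print(round(th,2),out,u)
# centres of the tabs
for x in(-30,30): print(x,proj(cam("top"),[*(c+Rz@[x,0]),97])[0],c+Rz@[x,0])
go(*(c+Rz@[0,0]),300,81.4)
E
```

```text
1.3 [55, 24, 25, 24, 25, 26, 26] [331 181]
1.4 [100, 106, 57, 80, 81, 83, 79] [336 185]
1.5 [72, 104, 134, 133, 121, 125, 58] [341 189]
1.6 [72, 73, 72, 70, 72, 102, 117] [346 194]
1.7 [94, 90, 94, 105, 101, 101, 138] [351 200]
1.8 [136, 134, 135, 135, 135, 134, 138] [355 206]
1.9 [132, 139, 135, 136, 137, 139, 136] [360 213]
-30 [307.9  275.65] [491.04 -26.71]
30 [312.25 250.4 ] [550.36 -35.69]
shift cm (tool axes) [-12.09  -2.36   4.28] roll deg -90.02 now [636.74 -72.7  342.69] yaw -8.62 j6 1.5603823093754932
```

Emit:
{"op": "move_arm", "data": {
  "translation": [
    [-3, -0.6, 0],
    [-3, -0.6, 0],
    [-3, -0.6, 0],
    [-3, -0.6, 0],
    [0, 0, 0],
    [0, 0, 0],
    [0, 0, 0],
    [0, 0, 0],
    [0, 0, 0],
    [0, 0, 0],
    [0, 0, 0],
    [0, 0, 0],
    [0, 0, 0],
    [0, 0, 0],
    [0, 0, 0],
    [0, 0, 0],
    [0, 0, 0],
    [0, 0, 0],
    [0, 0, 0]
  ],
  "roll": [0, 0, 0, 0, -6.92, -6.92, -6.92, -6.92, -6.92, -6.92, -6.92, -6.92, -6.92, -6.92, -6.92, -6.92, -6.92, 0, 0],
  "gripper": [0.5, 0.5, 0.5, 0.5, 0.5, 0.5, 0.5, 0.5, 0.5, 0.5, 0.5, 0.5, 0.5, 0.5, 0.5, 0.5, 0.5, 0.5, 0.5]
}}

```text
t: 19.17
eef_pos: [521.6, -30.9, 342.2]
eef_rot: [-0.001, 0.76, 0.65, -0.001]
contact_force: [0.8, -0.4, -0.1]
gripper_width: 42.5
grasp_force: 0.0
```

```bash
python3 - <<'E'
from h import *
go(520.7,-31.2,300,81.4)
W=cam("wrist")
s=bot.get_image("scene")[:,:,::-1];w=bot.get_image("wrist")[:,:,::-1];t=bot.get_image("top")[:,:,::-1]
z=lambda i,x,y,w,h: cv2.resize(i[y:y+h,x:x+w],(400,300),interpolation=cv2.INTER_CUBIC)
cv2.imwrite("pics/w10.png",w)
c=np.array([520.7,-31.2]);a=np.radians(-8.6);Rz=np.array([[np.cos(a),-np.sin(a)],[np.sin(a),np.cos(a)]])
for x in(-30,30): print(x,proj(W,[*(c+Rz@[x,0]),97])[0],c+Rz@[x,0])
cv2.imwrite("pics/v10.png",np.vstack([np.hstack([z(s,240,150,133,100),z(s,380,170,67,50)]),np.hstack([z(w,0,0,640,480),z(w,170,100,320,240)])]))
E
```

```text
shift cm (tool axes) [-0.04 -0.08  4.22] roll deg -0.28 now [521.59 -30.93 342.17] yaw 81.12 j6 0.037832768923976606
-30 [297.12 201.29] [491.04 -26.71]
30 [351.63 201.01] [550.36 -35.69]
```

View pics/v10.png

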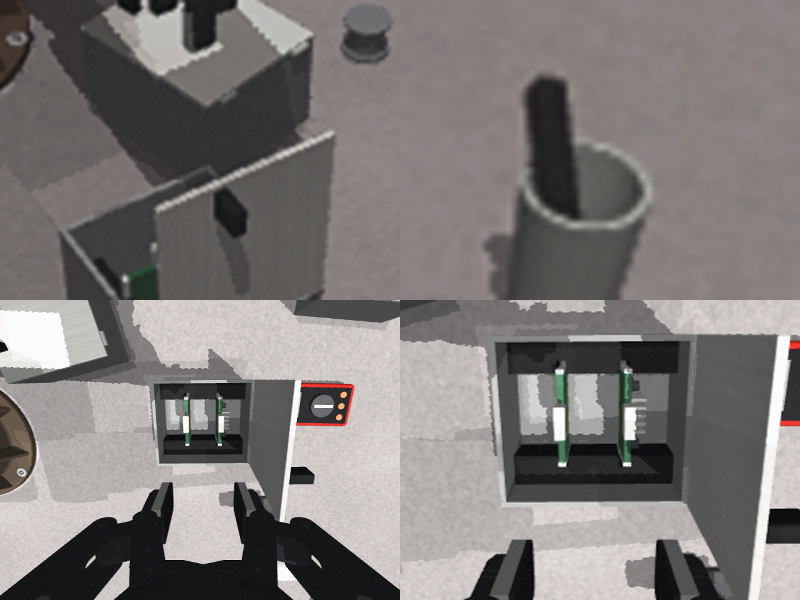

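Scene: the flap stands upright and the driver stands in the cup. Wrist: both cards sit in their slots. The right one (dock +x, tab at full px (353,198)) carries the fins, on its +x side.

```bash
python3 - <<'E'
from h import *
W=cam("wrist")
c=np.array([520.7,-31.2]);a=np.radians(-8.6);Rz=np.array([[np.cos(a),-np.sin(a)],[np.sin(a),np.cos(a)]])
for th in(1.4,1.5,1.6,1.7):
    out=[]
    for n in(0,6):
        p=np.array([85-172*np.cos(th)+n*np.sin(th),55]);out.append(proj(W,[*(c+Rz@p),105+172*np.sin(th)+n*np.cos(th)])[0])
    print(th,out)
print("measured edge cols", 170+np.array([380,391])/1.25,"near row",100+40/1.25)
print(onz(W,(353.2,197.6),97),onz(W,(170+160/1.25,100+124/1.25),97))
go(551.8,-34,250,81.4)
E
```

```text
1.4 [array([417.92, 168.41]), array([428.59, 168.56])]
1.5 [array([448.52, 168.67]), array([459.2, 168.7])]
1.6 [array([478.7 , 168.59]), array([489.03, 168.5 ])]
1.7 [array([507.46, 168.17]), array([517.09, 167.97])]
measured edge cols [474.  482.8] near row 132.0
[[553.19 -32.37  97.  ]] [[492.94 -24.75  97.  ]]
shift cm (tool axes) [0.16 3.01 9.27] roll deg -0.26 now [521.93 -30.97 342.76] yaw 81.14 j6 0.03735318082098971
```

Emit:
{"op": "move_arm", "data": {
  "translation": [
    [0.2, 1.5, 0],
    [0, 1.5, 0],
    [0, 0, 3],
    [0, 0, 4],
    [0, 0, 4],
    [0, 0, 4],
    [0, 0, 3],
    [0, 0, 3],
    [0, 0, 1],
    [0, 0, 0],
    [0, 0, 0]
  ],
  "roll": [-0.3, 0, 0, 0, 0, 0, 0, 0, 0, 0, 0],
  "gripper": [0.55, 0.55, 0.55, 0.55, 0.55, 0.55, 0.55, 0.55, 0.55, 0.55, 0.55]
}}

```text
t: 20.23
eef_pos: [552.2, -33.4, 123.7]
eef_rot: [-0.0, 0.757, 0.653, -0.0]
contact_force: [-0.5, -0.0, 0.4]
gripper_width: 38.2
grasp_force: 0.0
```

```bash
python3 - <<'E'
from h import *
W=cam("wrist")
go(552,-33.5,78,81.4); print(bot.sense()["contact_force"])
w=bot.get_image("wrist");cv2.imwrite("pics/w11.png",w[:,:,::-1])
u=proj(W,[[552.5,-33,97],[492,-26,97]]);print(u)
h=cv2.cvtColor(w,cv2.COLOR_RGB2GRAY)
y=int(u[0][1])
for r in range(y-20,y+24,8): print(r,h[r,int(u[0][0])-40:int(u[0][0])+44:4])
E
```

```text
shift cm (tool axes) [-0.01 -0.01  4.57] roll deg 0.18 now [552.17 -33.44 123.67] yaw 81.58 j6 0.03157648324402117
[-0.46 -0.04  0.4 ]
[[324.68 284.39]
 [207.03 287.82]]
264 [203 205 201 202 108 107 105 106 106 164 161 161 162 142 125 123 122 121
 105 106 105]
272 [109 109 107 111 140 109 109 107 107 164 161 161 163 206 253 252 252 253
 106 106 106]
280 [109 108 106 140 140 141 106 106 106 254 253 254 178 178 230 240 241 245
 106 106 105]
288 [ 18  21  23  19  21  17  20  19  33 254 253 253 254 201 106  16  19  20
  19  21  18]
296 [ 19  21  18  22  17  19  19  23  31 253 253 253 254 179 102  92  20  14
  21  19  23]
304 [ 19  21  22  22  23  20  20  22  27 253 252 253 253 151  54  47  19  20
  21  19  21]
```

Emit:
{"op": "move_arm", "data": {
  "translation": [
    [0, 0.1, 1.5],
    [0, 0, 1.5],
    [0, 0, 1],
    [0, 0, 0.5],
    [0, 0, 0],
    [0, 0, 0],
    [0, 0, 0],
    [0, 0, 0],
    [0, 0, 0],
    [0, 0, 0],
    [0, 0, 0]
  ],
  "roll": [0, 0, 0, 0, 0, 0, 0, 0, 0, 0, 0],
  "gripper": [0.55, 0.55, 0.55, 0.55, 0.55, 0.8, 0.87, 0.93, 1, 1, 1]
}}

```text
t: 21.2
eef_pos: [552.6, -33.5, 79.2]
eef_rot: [-0.0, 0.757, 0.654, -0.0]
contact_force: [-6.6, 0.5, 12.9]
gripper_width: 8.6
grasp_force: 58.7
```

Emit:
{"op": "move_arm", "data": {
  "translation": [
    [0, 0, -0.5],
    [0, 0, -1],
    [0, 0, -1.5],
    [0, 0, -1.5],
    [0, 0, -1.5],
    [0, 0, -1.5],
    [0, 0, -1.5],
    [0, 0, -1.5],
    [0, 0, -1.5],
    [0, 0, -1.5],
    [0, 0, -1.5],
    [0, 0, 0],
    [0, 0, 0],
    [0, 0, 0]
  ],
  "roll": [0, 0, 0, 0, 0, 0, 0, 0, 0, 0, 0, 0, 0, 0],
  "gripper": [1, 1, 1, 1, 1, 1, 1, 1, 1, 1, 1, 1, 1, 1]
}}

```text
t: 22.37
eef_pos: [552.8, -33.6, 228.0]
eef_rot: [-0.0, 0.757, 0.654, -0.0]
contact_force: [-0.3, -0.2, -2.0]
gripper_width: 9.1
grasp_force: 59.8
```

```bash
python3 - <<'E'
from h import *
S=cam("scene");T=cam("top")
s=bot.sense();print(s["contact_force"],s["grasp_force"],s["gripper_width"],s["eef_pos"])
# refine lens from initial pictures: tube white mask in top
im=cv2.imread("pics/top0.png");g=cv2.cvtColor(im,cv2.COLOR_BGR2GRAY);m=((g>105)&(im[:,:,0]<im[:,:,2]+3)).astype(np.uint8)
m=(g>115).astype(np.uint8)
m[:190]=0;m[250:]=0;m[:,:410]=0;m[:,445:]=0
n,l,st,ce=cv2.connectedComponentsWithStats(m);k=1+st[1:,4].argmax();print(st[k],ce[k])
ys,xs=np.where(l==k);P=onz(T,np.c_[xs,ys],170)[:,:2].astype(np.float32);print(cv2.minAreaRect(P))
lens=np.array([565,-284.]);a=np.radians(-6.8);ux=np.array([np.cos(a),np.sin(a)])
b=lens-92*ux;print(b);go(b[0],b[1],79.2+130,-6.8+90)
E
```

```text
[-0.3  -0.21 -2.03] 59.76893126964569 9.074312497184744 [552.85 -33.56 228.02]
[420 197  20  35 544] [429.72 213.67]
((628.98828125, -294.6038818359375), (37.36850357055664, 75.93729400634766), 81.25823974609375)
[ 473.65 -273.11]
shift cm (tool axes) [-24.85  -4.35   1.88] roll deg -1.56 now [552.85 -33.56 228.02] yaw 81.64 j6 0.030568587665435572
```

Emit:
{"op": "move_arm", "data": {
  "translation": [
    [-1, -1, 0],
    [-2, -1, 0],
    [-2, -1, 0],
    [-2, -1, 0],
    [-2, 0, 0],
    [-2, 0, 0],
    [-2, 0, 0],
    [-2, 0, 0],
    [-2, 0, 0],
    [-2, 0, 0],
    [-2, 0, 0.5],
    [-2, 0, 0.5],
    [-1, 0, 0.5],
    [-0.7, 0, 0.4],
    [0, 0, 0],
    [0, 0, 0],
    [0, 0, 0]
  ],
  "roll": [0, 0, 0, 0, 0, 0, 0, 0, 0, 0, 0, 0, 0, 0, 0, 0, 0],
  "gripper": [1, 1, 1, 1, 1, 1, 1, 1, 1, 1, 1, 1, 1, 1, 1, 1, 1]
}}

```text
t: 23.78
eef_pos: [477.6, -271.3, 209.2]
eef_rot: [-0.0, 0.757, 0.654, 0.0]
contact_force: [-0.1, 0.6, -0.6]
gripper_width: 8.3
grasp_force: 59.7
```

```bash
python3 - <<'E'
from h import *
s=bot.sense();print(s["contact_force"],s["grasp_force"],s["gripper_width"])
go(477.4,-272,209.2,82)
sc=bot.get_image("scene")[:,:,::-1];t=bot.get_image("top")[:,:,::-1];w=bot.get_image("wrist")[:,:,::-1]
cv2.imwrite("pics/s12.png",sc);cv2.imwrite("pics/t12.png",t);cv2.imwrite("pics/w12.png",w)
S=cam("scene");M=pose();ux=M[:3,1];uy=M[:3,0]
# green board mask in scene vs predicted board corners
hsv=cv2.cvtColor(sc,cv2.COLOR_BGR2HSV);m=cv2.inRange(hsv,(40,80,20),(85,255,255))
n,l,st,ce=cv2.connectedComponentsWithStats(m)
print([(a.tolist(),b) for a,b in zip(st[1:],ce[1:]) if a[4]>20])
C=M[:3,3]*[1,1,0]
print("pred far-face corners",proj(S,[C+3*ux+k*45*uy+[0,0,h] for k in(-1,1) for h in(135,205)]))
# wrist: lens nose, black tube seen? predicted
print(proj(cam("wrist"),[[566,-284.5,170],[566,-284.5,192]]))
# meter/flap/driver unchanged?
o=cv2.imread("pics/s9.png");hs=lambda i:cv2.moments(cv2.inRange(cv2.cvtColor(i,cv2.COLOR_BGR2HSV),(0,150,60),(8,255,255)),True)
for i in(cv2.imread("pics/scene0.png"),sc):
    q=hs(i);print(q["m10"]/q["m00"],q["m01"]/q["m00"])
E
```

```text
[-0.1   0.63 -0.59] 59.71801400184631 8.308245342056823
shift cm (tool axes) [-0.07 -0.01 -0.  ] roll deg -0.34 now [ 477.57 -271.34  209.18] yaw 81.66 j6 -0.42661203120108804
[([402, 53, 25, 18, 133], array([409.41,  61.96])), ([420, 67, 6, 14, 32], array([422.75,  73.22])), ([506, 77, 40, 49, 936], array([525.74, 100.48])), ([283, 238, 16, 18, 163], array([290.85, 245.45])), ([183, 250, 13, 6, 29], array([189.14, 252.38]))]
pred far-face corners [[189.59 275.24]
 [183.12 254.9 ]
 [226.54 258.55]
 [222.18 238.03]]
[[486.03 275.55]
 [505.28 293.43]]
359.1371794871795 321.12307692307695
358.7369093231162 321.35887611749683
```

```bash
python3 - <<'E'
from h import *
S=cam("scene");M=pose();ux=M[:3,1];uy=M[:3,0];C=M[:3,3]*[1,1,0]
sc=cv2.imread("pics/s12.png");o=cv2.imread("pics/scene0.png")
for h in (225,215,207,203,195,185,175,165,155,145,138,132,125):
    u=proj(S,[C+3*ux+k*uy+[0,0,h] for k in(-60,-50,-42,-35,-27,-18,0,18,30,42,50)]).round().astype(int)
    print(h,[tuple(int(v) for v in sc[b,a])if np.abs(sc[b,a].astype(int)-o[b,a]).max()>15 else '.' for a,b in u])
E
```

```text
225 ['.', (113, 113, 120), (117, 117, 125), (116, 117, 125), (111, 112, 119), '.', (29, 27, 30), (21, 23, 24), (55, 54, 58), (53, 53, 57), (52, 52, 56)]
215 ['.', (112, 113, 119), (115, 118, 124), (114, 113, 122), (115, 116, 123), '.', (26, 25, 28), (67, 67, 72), (55, 55, 60), (56, 55, 59), (55, 56, 60)]
207 ['.', (129, 134, 138), (57, 78, 42), (75, 91, 71), (59, 80, 45), (70, 80, 66), (31, 30, 31), (37, 46, 33), (38, 45, 32), '.', (52, 54, 57)]
203 ['.', '.', (40, 50, 34), (46, 56, 39), (51, 68, 42), (56, 70, 48), (27, 27, 29), (35, 44, 31), (36, 45, 31), (108, 116, 110), (55, 55, 59)]
195 ['.', '.', (44, 53, 39), (44, 53, 37), (42, 52, 37), (38, 49, 31), (34, 42, 29), (34, 43, 31), (35, 43, 31), (77, 77, 81), (56, 57, 59)]
185 ['.', '.', (45, 54, 42), (41, 51, 38), (44, 48, 42), (150, 153, 159), (78, 79, 82), (37, 46, 33), (38, 44, 33), (89, 90, 95), (53, 54, 57)]
175 ['.', '.', (45, 54, 41), (44, 54, 39), (45, 44, 47), (116, 120, 123), (148, 152, 157), (47, 52, 45), (34, 32, 35), (80, 81, 85), (54, 55, 58)]
165 ['.', '.', (45, 55, 40), (47, 52, 45), (35, 39, 35), '.', (86, 88, 90), (52, 56, 53), (34, 33, 34), (73, 74, 78), (56, 56, 59)]
155 ['.', '.', (45, 52, 39), (44, 53, 37), (43, 41, 42), '.', (89, 91, 94), (73, 74, 77), (25, 23, 27), (84, 86, 89), (53, 53, 58)]
145 ['.', '.', (46, 56, 41), (42, 53, 37), (39, 43, 32), (83, 85, 86), (90, 93, 94), (60, 63, 57), (25, 24, 28), (75, 75, 79), (56, 56, 60)]
138 ['.', '.', (49, 58, 47), (73, 79, 74), (31, 59, 78), (82, 89, 97), (83, 85, 89), (55, 69, 79), (35, 44, 33), (74, 75, 79), (70, 71, 75)]
132 ['.', '.', '.', '.', '.', '.', (97, 99, 102), (69, 71, 74), (57, 58, 60), (71, 72, 76), (73, 73, 78)]
125 ['.', '.', '.', '.', '.', '.', (102, 101, 107), (59, 59, 62), (56, 57, 59), (71, 71, 76), (72, 73, 77)]
```

```bash
python3 -c "
from workcell import bot
print(bot.sense()['joint_velocities'].round(3)); print(bot.job_done())"
```

```text
[-0.002  0.001 -0.001 -0.002 -0.001 -0.002]
the job is handed in; nothing more can be done
None
```

I handed the job in with the driver tip-down in the cup, the flap open at about 1.58 rad, the bare card left in its slot, and the heat-sink card held still and upright facing the lens at about 9 cm; the hand-in gave no verdict.

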